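Lay two aluminium shingles up a sample roof panel

ROBOT

A 7-joint arm with a two-finger parallel gripper is mounted at the origin on the work surface. World frame = base frame: x ahead of the robot, y to its left, z up, the work surface at z = 0. Lengths are in m, angles in rad, forces in N, time in s.
With the tool pointing down it reaches from about 0.425 to 0.925 m from the base axis. Payload 6.8 kg.
Tool frame: the origin (TCP) lies on the centre line of the jaws, within the pads' length; the fingertips stand 14 mm ahead of it and the grasp point (between the pads) lies 5 mm behind it; z points along the fingers, y is the line along which they close (so a half turn about z gives the same grasp; the last joint's range is limited). The gripper opens to 85 mm and grips with 20 to 120 N. Pads are 22 mm wide; open, the fingers measure 114 mm over their backs; the gripper's body (76 mm by 85 mm) begins 54 mm behind the grasp point. The pads swing forward as they close: fully open they stand 13 mm farther back than shut.
Start: joints at [1.167, 0.477, 0.022, 1.555, -0.011, 1.109, -0.083], TCP at [0.197, -0.646, 0.219] pointing down, gripper open.
Joint ranges: [-2.96, 2.96], [-0.34, 2.1], [-1.41, 1.46], [0.24, 2.44], [-1.37, 4.51], [0.17, 1.92], [-2.96, 2.96]. Speed limits (rad/s): [2.39, 2.39, 3.14, 3.14, 3.14, 3.14, 3.14].

INTERFACE

Orientations are given as a unit quaternion [w, x, y, z].
In Python, from station import bot gives the robot as it stands. The module is installed in compiled form; this text tells all that it offers.
- The arm moves only by the tool drive_tool, never from a script. Its argument "commands" is a list of rows, each an object with "hand": the opening, from 0 (shut) to 1 (fully open); "translation": the shift along the world's x, y, z in mm, a list of three; "angular": the turn, a rotation vector about the world's x, y, z in rad, a list of three. In form: [{"hand": hand, "translation": [tx, ty, tz], "angular": [ax, ay, az]}, ...]. A call has 1 to 12 rows; each row is the pose to reach, as a shift and turn from the pose commanded when the call began; what a row does not reach only later rows make up. A row lasts 1/8 s, in which the tool goes at most 62.5 mm and 10.7 degrees, less where a joint would pass 70% of its speed; a pose out of reach is approached as far as the arm can. A call with a gripper value outside its range is refused whole. The fingers move at their own pace and stop on an object; "force" is the grip in N (left out, the last holds). Time passes only in rows, so rows that repeat a pose let the fingers close. It gives the time, the measured TCP pose, the force, the opening and the grip force at its end, in the units of the state.
- bot.get_obs(): the state, without advancing time (a new reading comes with each control period).
- bot.read_camera(name): name is "scene" or "top" or "wrist"; returns the picture (480x640x3 uint8, red, green, blue); there is no depth.
- bot.camera_model(name): a dict with "fx", "fy", "cx", "cy" (pixels), "view" (4x4, takes a point from world to camera coordinates). Camera axes: x right, y up, looking along -z (the intrinsics and any distortion apply to the point x, -y, -z); pixel columns grow to the right and rows downward; lengths in m; the calibration is good to about 2 mm. A picture is of the moment at which its call begins: read the wrist's pose just before it. camera_model takes no time and is no camera call; for the wrist camera it gives the pose at the moment of the call.
- bot.hand_in(): hands the job in; it is judged then, once.
Trained networks look in the newest picture that a camera, given by its name, has taken for a name from the list of things; names that differ only in an ending like _2 or _b are one class to them, and where a whole thing is asked for, a point or a joint stands for the part that bears it (a point fixed in the world has none). Each returns a list of dicts, best first, with "score" (0 to 1); they miss things now and then, are a little off and sometimes report something else, mostly with a low value. They report only what shows in the picture. A call takes as long as a camera call. They do not tell look-alikes from the thing itself.
- bot.find_in(camera, query): "position" ([column, row] in pixels, amid what is visible of it).
- bot.outline_of(camera, query): "pixels" (480x640 bool, what is visible of it) and "position" ([column, row] in pixels, amid what is visible of it).
The state is a dict: "t": time; "q": joint angles; "joint_vel": joint speeds; "joint_torque": joint torques, N m; "eef_pos": TCP position; "tool_rot": TCP orientation; "contact_force": force on the tool from outside, world axes, zero at the start; "torque": the same for the moment, N m; "gripper_width": opening from 0.0 (shut) to 1.0 (fully open); "grasp_force": force on a finger pad.
Only numpy, scipy, OpenCV 4.12 (cv2) and the standard library are available. Lean on these libraries where they do the work, as an engineer would, in place of code of your own. Each camera call takes 0.05 s, during which the arm holds its last target. There are 200 camera calls.

TASK

Carry on the little sloping roof sample on the studio bench: lay the long ribbed shingle over the fixed starter shingle, ribbed end downhill, with its lower edge on the dark line scribed across the starter. Then lay the short ribbed shingle over it the same way, its lower edge on the line scribed across the long one. Both should lie flat, square and centred in the column, and stay there when you let go.

Things in the scene. Friction and masses are not known exactly. Their poses are not given: they have to be found in the camera images.
- slate_long: Bare aluminium shingle lying rib up, 110 (x) by 80 (y) by 5 mm, 140 g. Origin: centre of the underside; +x to the flat head, tail edge at x -55. Grip rib on the centre line: 12 mm wide, x -45 to -11, top 25 mm above the underside. Dark line across the top face 60 mm from the tail (x +5). Bystanders: a ribbed one only 45 mm wide, a plain one 100 by 65 mm without rib.
- slate_short: Shingle of the same aluminium lying rib up, 80 (x) by 80 (y) by 5 mm, 110 g, no scribed line. Origin: centre of the underside; +x to the flat head, tail (lower) edge at x -40. The same grip rib on the centre line: 12 mm wide, x -30 to +4, top 25 mm above the underside.
- starter_line (a point): Middle of the dark line across the top face of the fixed starter shingle, 45 mm above the bench. x: up the slope (10 degrees, rising away from the robot), y: across, z: square to the face. The starter spans x -60 to +50; its own rib, 20 mm high, x -50 to -16. A shingle with its tail on the line lies flush on this face (underside at z 0), parallel to it.
- panel: The fixed sloping sample panel, a 232 by 130 mm plywood board on wooden feet that carries the starter at its low end; upper end 75 mm high. Origin: on the bench right below the starter's line; x: uphill, level; z up. The short shingle laid on the long one lies parallel to it, 5 mm higher. Friction holds released shingles on the slope.
Not all that is in view belongs to the job. What is shaped like the slate_short but purple or yellow is not meant.

How it is judged:
By the outcome, as a careful person would: the job done as asked, in the order asked, and still so for the second after the job is handed in, with the robot touching nothing.
It also fails if it takes over 58 s, if anything falls off the work surface, if the arm or the gripper's body presses on something with over 40 N, if the wrist force passes 120 N, or if a joint passes its speed limit or range.

## Working session

There is one attempt and no reset: what is moved stays moved. The work goes in short steps, Python scripts to look and compute and a tool call to move; the robot and the scene stay as the last step left them, time stands still between calls to the robot, and variables do not carry over. Pictures are saved under pics/ and viewed, at most 10 in all, crops included, and the job is handed in when it is done.

Besides the shell and the picture viewer there is one more tool, called after "Emit:" as name(argument=value, ...) on one line, values as JSON. drive_tool: Moves the arm, as the interface text tells. Its arguments: {"type":"object","properties":{"commands":{"type":"array","items":{"type":"object","properties":{"hand":{"type":"number"},"translation":{"type":"array","items":{"type":"number"}},"angular":{"type":"array","items":{"type":"number"}}}}},"force":{"type":"number"}},"required":["commands"]}

```bash
mkdir -p pics; cat > h.py <<'E'
import numpy as np, cv2
from station import bot
def shot(n,f=None):
    im=bot.read_camera(n)
    if f: cv2.imwrite('pics/'+f,im[:,:,::-1])
    return im
def proj(n,P,m=None):
    m=m or bot.camera_model(n); P=np.atleast_2d(P); V=np.array(m['view'])
    c=P@V[:3,:3].T+V[:3,3]; x,y,z=c[:,0],-c[:,1],-c[:,2]
    return np.c_[m['fx']*x/z+m['cx'],m['fy']*y/z+m['cy']]
def back(n,px,z,m=None):
    m=m or bot.camera_model(n); V=np.array(m['view']); R=V[:3,:3]; o=-R.T@V[:3,3]
    px=np.atleast_2d(px).astype(float)
    d=np.c_[(px[:,0]-m['cx'])/m['fx'],-(px[:,1]-m['cy'])/m['fy'],-np.ones(len(px))]@R
    return o+d*((z-o[2])/d[:,2])[:,None]
E
python3 - <<'E'
from h import *
shot('top','top0.png'); shot('scene','scene0.png')
for k in bot.camera_model('top').items(): print(k)
for q in ['slate_long','slate_short','panel']:
    for c in ['top']:
        for r in bot.outline_of(c,q):
            m=r['pixels'].astype(np.uint8)
            ct=max(cv2.findContours(m,0,2)[0],key=cv2.contourArea)
            print(q,c,r['score'],np.round(r['position']),m.sum(),np.round(cv2.boxPoints(cv2.minAreaRect(ct))).tolist())
print(bot.get_obs()['tool_rot'],bot.get_obs()['t'])
E
```

```text
('fx', 458.93507273992293)
('fy', 458.93507273992293)
('cx', 322.1209622401589)
('cy', 228.78042790015434)
('view', array([[ 0.025688  , -0.99965998, -0.00447755, -0.06691289],
       [ 0.99138278,  0.02489925,  0.12860877, -0.48397371],
       [-0.12845355, -0.00774267,  0.9916853 , -0.89583287],
       [ 0.        ,  0.        ,  0.        ,  1.        ]]))
slate_long top 0.79 [439. 245.] 2005 [[411.0, 225.0], [448.0, 213.0], [464.0, 264.0], [427.0, 275.0]]
slate_short top 0.69 [361. 164.] 1402 [[340.0, 151.0], [377.0, 141.0], [386.0, 178.0], [349.0, 187.0]]
slate_short top 0.63 [242. 290.] 1553 [[215.0, 296.0], [237.0, 261.0], [270.0, 283.0], [248.0, 317.0]]
[-3.87874921e-04  9.89083491e-01  1.47355657e-01 -8.95749203e-05] 0.25
```

View pics/top0.png

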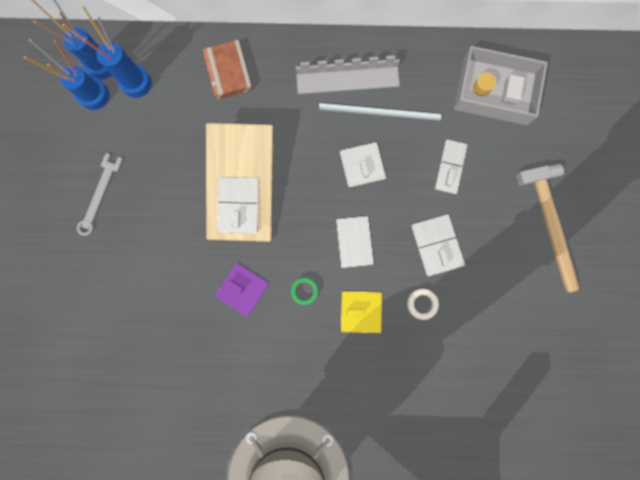

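View pics/scene0.png

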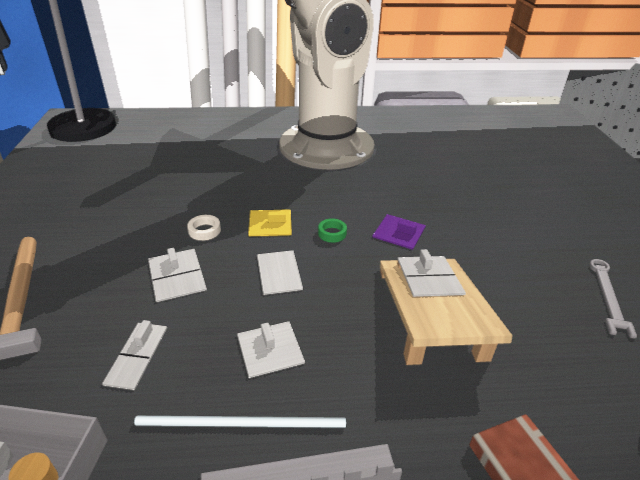

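The long shingle is at about (438,245) in the top view with its rib end down. The short one is at (362,164) and the panel with the starter at (239,182), its low end towards the robot. The narrow ribbed shingle (451,167), the plain one (355,242) and the purple and yellow ones are bystanders.

```bash
cat >> h.py <<'E'
from scipy.optimize import minimize
from scipy.spatial.transform import Rotation as Rn
def box(x0,x1,y,z0,z1): return np.array([[x,s*y,z] for x in(x0,x1) for s in(-1,1) for z in(z0,z1)])
M={'long':[box(-.055,.055,.04,0,.005),box(-.045,-.011,.006,.005,.025)],
 'short':[box(-.04,.04,.04,0,.005),box(-.03,.004,.006,.005,.025)],
 'starter':[box(-.06,.05,.04,-.005,0),box(-.05,-.016,.006,0,.02)]}
def world(P,p,z,tilt):
    return P@(Rn.from_euler('z',p[2])*Rn.from_euler('y',-tilt)).as_matrix().T+[p[0],p[1],z]
def sil(n,m,name,p,z,tilt,up=4):
    im=np.zeros((480*up,640*up),np.uint8)
    for b in M[name]:
        u=proj(n,world(b,p,z,tilt),m)
        cv2.fillConvexPoly(im,cv2.convexHull(np.round((u+.5)*up-.5).astype(np.int32)),1)
    return cv2.resize(im.astype(np.float32),(640,480),interpolation=cv2.INTER_AREA)
def fit(n,m,name,mask,p0,z=0,tilt=0):
    mk=mask.astype(np.float32)
    def c(v):
        s=sil(n,m,name,v*[.01,.01,.1],z,tilt); return np.abs(s-mk).sum()/mk.sum()
    v0=np.array(p0)/[.01,.01,.1]
    r=minimize(c,v0,method='Nelder-Mead',options=dict(initial_simplex=np.vstack([v0]+[v0+d for d in np.eye(3)*.7]),xatol=.005,fatol=1e-5))
    return r.x*[.01,.01,.1],r.fun
E
python3 - <<'E'
from h import *
m=bot.camera_model('top')
im=shot('top')
for q,px in [('long',(438,245)),('short',(361,164))]:
    for r in bot.outline_of('top','slate_'+q):
        if abs(r['position'][0]-px[0])>15: continue
        b=back('top',[r['position']],.005)[0]
        for y in ([.25] if q=='long' else [.25,.25+np.pi/2,.25+np.pi,.25-np.pi/2]):
            p,f=fit('top',m,q,r['pixels'],[b[0],b[1],y]); print(q,np.round(p,4),round(f,3))
hsv=cv2.cvtColor(im,cv2.COLOR_RGB2HSV); mk=np.zeros((480,640),np.uint8); mk[170:242,208:270]=1
mk&=((hsv[...,1]<40)&(hsv[...,2]>120)).astype(np.uint8)
mk=cv2.morphologyEx(mk,cv2.MORPH_CLOSE,np.ones((5,5)))
b=back('top',[(238,203)],.045)[0];print(b,mk.sum())
print('starter',fit('top',m,'starter',mk,[b[0],b[1],0],.045,np.radians(10)))
o=bot.get_obs();w=bot.camera_model('wrist')
V=np.array(w['view']);c=-V[:3,:3].T@V[:3,3]
q=o['tool_rot'];T=Rn.from_quat([q[1],q[2],q[3],q[0]])
print('cam in tool',T.inv().apply(c-o['eef_pos']),'\n',(V[:3,:3]@T.as_matrix()).round(3),w['fx'],w['cx'],w['cy'])
print('tool x',T.as_matrix()[:,0].round(3),'y',T.as_matrix()[:,1].round(3),o['eef_pos'],o['q'])
E
```

```text
long [ 0.4621 -0.2954  0.301 ] 0.047
short [ 0.3219 -0.1389  0.004 ] 0.028
short [ 0.3219 -0.1389  1.5748] 0.028
short [ 0.3219 -0.1389  3.1456] 0.028
short [ 0.3219 -0.1389 -1.5668] 0.028
short [ 0.63   -0.1361  0.2596] 0.054
short [ 0.63   -0.1361  1.8304] 0.054
short [ 0.63   -0.1361  3.4012] 0.054
short [ 0.63   -0.1361 -1.3112] 0.054
[0.53159889 0.11528349 0.045     ] 2240
starter (array([0.53284157, 0.11674192, 0.00284831]), np.float64(0.0284598208963871))
cam in tool [ 7.32286860e-02 -5.69509955e-05 -1.54035188e-01] 
 [[-0.     1.    -0.   ]
 [ 0.957  0.     0.29 ]
 [ 0.29  -0.    -0.957]] 367.2593138790297 316.165809695082 234.36831150546408
tool x [ 0.957  0.292 -0.   ] y [ 0.292 -0.957 -0.   ] [ 0.19674001 -0.64563056  0.21907816] [ 1.16691036  0.47710518  0.02238618  1.55553926 -0.01147408  1.10927809
 -0.08308063]
```

Emit:
drive_tool(commands=[{"hand": 0.45,"translation": [60,85,0],"angular": [0,0,0]},{"hand": 0.45,"translation": [90,128,0],"angular": [0,0,0]},{"hand": 0.45,"translation": [120,171,0],"angular": [0,0,0]},{"hand": 0.45,"translation": [150,214,-20],"angular": [0,0,0]},{"hand": 0.45,"translation": [180,257,-40],"angular": [0,0,0]},{"hand": 0.45,"translation": [210,300,-70],"angular": [0,0,0]},{"hand": 0.45,"translation": [239,342,-99],"angular": [0,0,0]},{"hand": 0.45,"translation": [239,342,-99],"angular": [0,0,0]},{"hand": 0.45,"translation": [239,342,-99],"angular": [0,0,0]}])

```text
t: 1.52
eef_pos: [0.4358, -0.3041, 0.1203]
tool_rot: [0.0, 0.989, 0.148, -0.0]
contact_force: [0.4, -0.2, 0.7]
gripper_width: 0.452
grasp_force: 0.0
```

```bash
python3 - <<'E'
from h import *
w=bot.camera_model('wrist');shot('wrist','w1.png')
for r in bot.outline_of('wrist','slate_long'):
    print(r['score'],np.round(r['position']))
    if r['score']>.4: print(fit('wrist',w,'long',r['pixels'],[.4621,-.2954,.301]))
o=bot.get_obs();print(o['eef_pos'],o['tool_rot'],o['t'],o['gripper_width'])
E
```

```text
0.9 [311. 180.]
(array([ 0.46106304, -0.2937083 ,  0.30629592]), np.float64(0.016291635110974312))
[ 0.43533309 -0.30541978  0.12087762] [6.75823756e-04 9.89261131e-01 1.46157105e-01 2.42423520e-04] 1.625 0.44940047001748173
```

View pics/w1.png

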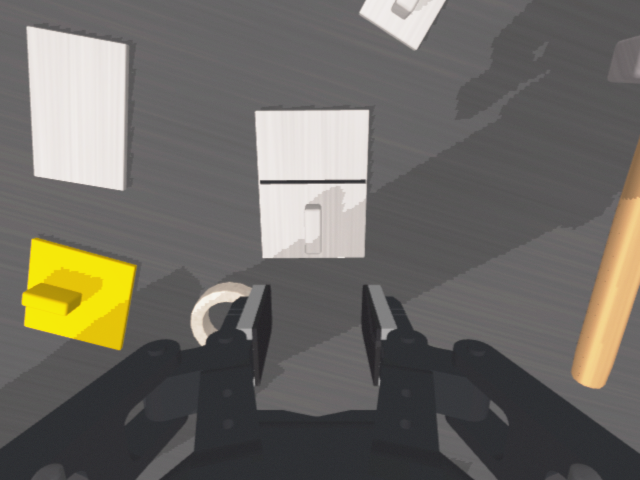

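Emit:
drive_tool(commands=[{"hand": 0.45,"translation": [-1,1,-50],"angular": [0,0,0.01]},{"hand": 0.45,"translation": [-1,1,-85],"angular": [0,0,0.01]},{"hand": 0.45,"translation": [-1,1,-97],"angular": [0,0,0.01]},{"hand": 0.45,"translation": [-1,1,-97],"angular": [0,0,0.01]},{"hand": 0.1,"translation": [-1,1,-97],"angular": [0,0,0.01]},{"hand": 0.0,"translation": [-1,1,-97],"angular": [0,0,0.01]},{"hand": 0.0,"translation": [-1,1,-97],"angular": [0,0,0.01]},{"hand": 0.0,"translation": [-1,1,-97],"angular": [0,0,0.01]},{"hand": 0.0,"translation": [-1,1,-97],"angular": [0,0,0.01]},{"hand": 0.0,"translation": [-1,1,-97],"angular": [0,0,0.01]}], force=60)

```text
t: 2.88
eef_pos: [0.4347, -0.3027, 0.0232]
tool_rot: [-0.0, 0.988, 0.152, -0.0]
contact_force: [0.2, 0.4, -0.5]
gripper_width: -0.001
grasp_force: 0.0
```

```bash
python3 - <<'E'
from h import *
shot('wrist','w2.png')
o=bot.get_obs();print(o['eef_pos'],o['contact_force'],o['gripper_width'],o['grasp_force'])
E
```

```text
[ 0.43474406 -0.30266751  0.02316505] [ 0.23933881 -0.94388104  0.16673525] 0.003268856693739331 0.0
```

View pics/w2.png

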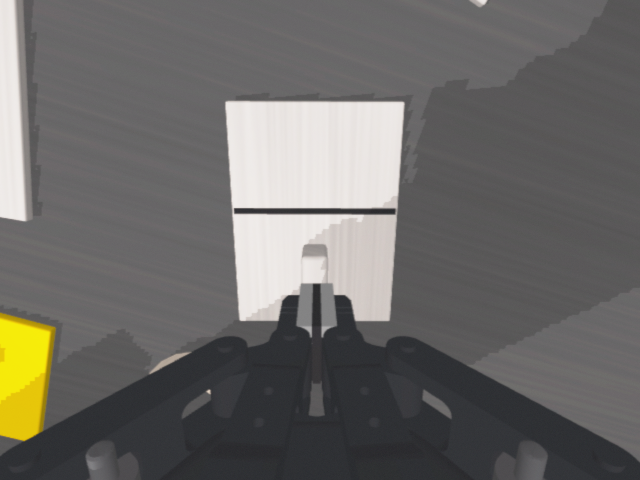

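```bash
python3 - <<'E'
from h import *
w=bot.camera_model('wrist');o=bot.get_obs()
q=o['tool_rot'];T=Rn.from_quat([q[1],q[2],q[3],q[0]])
print('tips',proj('wrist',o['eef_pos']+T.apply([[11,0,14],[-11,0,14],[11,0,-10],[0,0,0]])/np.array(1000.)if 0 else o['eef_pos']+T.apply(np.array([[11,0,14],[-11,0,14],[11,0,-10]])/1000),w).round())
p=[.4614,-.2941,.306]
print('rib',proj('wrist',world(M['long'][1],p,0,0),w).round().tolist())
print('plate',proj('wrist',world(M['long'][0],p,0,0),w).round().tolist())
for r in bot.outline_of('top','slate_long')[:0]: pass
shot('top','top1.png')
for r in bot.outline_of('top','slate_long'): print(r['score'],r['position'])
E
```

```text
tips [[316. 257.]
 [316. 297.]
 [316. 276.]]
rib [[327.0, 304.0], [329.0, 324.0], [304.0, 304.0], [303.0, 325.0], [328.0, 242.0], [329.0, 256.0], [304.0, 242.0], [302.0, 256.0]]
plate [[390.0, 317.0], [392.0, 321.0], [242.0, 317.0], [240.0, 321.0], [404.0, 100.0], [406.0, 100.0], [228.0, 101.0], [225.0, 100.0]]
0.6 [432.2, 234.8]
```

The shingle has not moved: its head is at row 101 and its tail at row 321, as predicted. The shut fingers end at row 283, right over the rib, so I'll check from the side.

```bash
python3 - <<'E'
from h import *
im=shot('scene');o=bot.get_obs();c=proj('scene',o['eef_pos'])[0];print(c)
q=o['tool_rot'];T=Rn.from_quat([q[1],q[2],q[3],q[0]])
x,y=int(c[0])-60,int(c[1])-70
cr=cv2.resize(im[y:y+100,x:x+130],None,fx=6,fy=6,interpolation=cv2.INTER_CUBIC)
for k,p in [('tip',[0,0,.014]),('tcp',[0,0,0]),('gp',[0,0,-.005])]:
    u=(proj('scene',o['eef_pos']+T.apply(p))[0]-[x,y])*6; print(k,u); cv2.circle(cr,tuple(int(v) for v in u),3,(255,0,0),-1)
for b in M['long']:
    for u in proj('scene',world(b,[.4614,-.2941,.306],0,0)): cv2.circle(cr,tuple(int(v) for v in (u-[x,y])*6),2,(0,255,0),-1)
cv2.imwrite('pics/s2.png',cr[:,:,::-1])
E
```

```text
[171.38566894 253.79224554]
tip [370.60265601 462.36706207]
tcp [362.31401363 424.75347325]
gp [359.31091853 411.12552562]
```

View pics/s2.png

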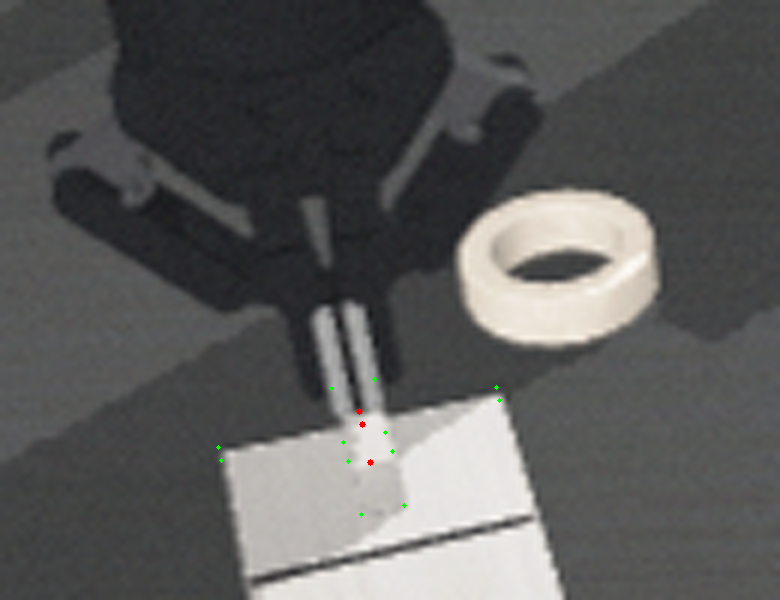

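```bash
python3 - <<'E'
from h import *
from scipy.optimize import least_squares
o=bot.get_obs();c=proj('scene',o['eef_pos'])[0];x,y=int(c[0])-60,int(c[1])-70
q=o['tool_rot'];T=Rn.from_quat([q[1],q[2],q[3],q[0]])
s=np.array([365,414])/6+[x,y]
f=lambda P:np.r_[proj('wrist',P)[0]-[317,283],(proj('scene',P)[0]-s)*1]
r=least_squares(f,o['eef_pos']);print(r.x,r.fun,'tool',T.inv().apply(r.x-o['eef_pos']))
E
```

```text
[ 0.44211972 -0.30062475  0.03271967] [-0.24449166 -0.00705404 -0.89717295  0.18039989] tool [ 0.00765025  0.00026563 -0.0095594 ]
```

Triangulating from the two views puts the fingertips at z ≈ 0.033, above the rib top at 0.025. I'll open, go down in small steps and watch the force.

Emit:
drive_tool(commands=[{"hand": 0.4,"translation": [0,0,0],"angular": [0,0,0]},{"hand": 0.4,"translation": [0,0,0],"angular": [0,0,0]},{"hand": 0.4,"translation": [0,0,-5],"angular": [0,0,0]},{"hand": 0.4,"translation": [0,0,-9],"angular": [0,0,0]},{"hand": 0.4,"translation": [0,0,-12],"angular": [0,0,0]},{"hand": 0.4,"translation": [0,0,-12],"angular": [0,0,0]}])

```text
t: 3.88
eef_pos: [0.4345, -0.3025, 0.0108]
tool_rot: [-0.0, 0.988, 0.152, -0.0]
contact_force: [-0.2, -0.2, 0.4]
gripper_width: 0.403
grasp_force: 0.0
```

```bash
python3 - <<'E'
from h import *
im=shot('wrist');o=bot.get_obs();print(o['eef_pos'],o['contact_force'],o['gripper_width'])
im2=shot('scene');c=proj('scene',o['eef_pos'])[0];x,y=int(c[0])-60,int(c[1])-70;print(x,y)
a=cv2.resize(im2[y:y+100,x:x+130],(520,400),interpolation=cv2.INTER_CUBIC)
b=im[200:400,220:420]; b=cv2.resize(b,(280,280)); b=np.vstack([b,np.zeros((120,280,3),np.uint8)])
cv2.imwrite('pics/c3.png',np.hstack([a,b])[:,:,::-1])
E
```

```text
[ 0.43470705 -0.30261934  0.01103391] [ 0.76302023 -0.61804188 -0.2706318 ] 0.40005767112007384
112 189
```

View pics/c3.png

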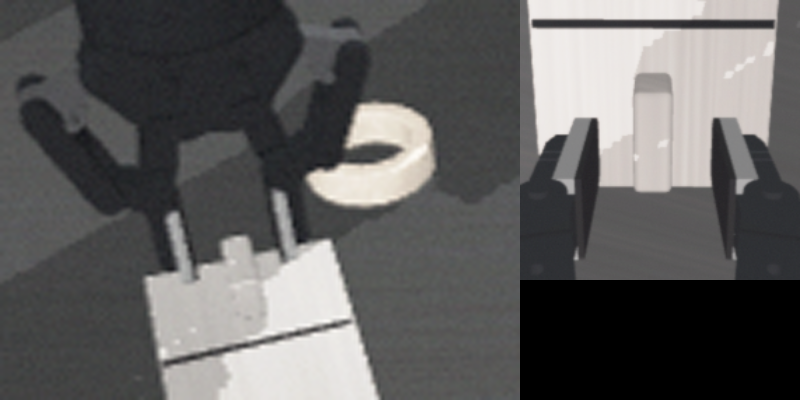

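Emit:
drive_tool(commands=[{"hand": 0.4,"translation": [0,0,-6],"angular": [0,0,0]},{"hand": 0.4,"translation": [0,0,-11],"angular": [0,0,0]},{"hand": 0.4,"translation": [0,0,-11],"angular": [0,0,0]},{"hand": 0.1,"translation": [0,0,-11],"angular": [0,0,0]},{"hand": 0.0,"translation": [0,0,-11],"angular": [0,0,0]},{"hand": 0.0,"translation": [0,0,-11],"angular": [0,0,0]},{"hand": 0.0,"translation": [0,0,-11],"angular": [0,0,0]},{"hand": 0.0,"translation": [0,0,-11],"angular": [0,0,0]}], force=70)

```text
t: 4.97
eef_pos: [0.4349, -0.3027, 0.0005]
tool_rot: [0.0, 0.988, 0.152, 0.0]
contact_force: [-1.4, 0.7, 5.6]
gripper_width: 0.113
grasp_force: 70.5
```

Emit:
drive_tool(commands=[{"hand": 0.0,"translation": [0,0,15],"angular": [0,0,0]},{"hand": 0.0,"translation": [0,0,50],"angular": [0,0,0]},{"hand": 0.0,"translation": [0,20,95],"angular": [0,0,0]},{"hand": 0.0,"translation": [15,60,130],"angular": [0,0,-0.06]},{"hand": 0.0,"translation": [30,110,130],"angular": [0,0,-0.12]},{"hand": 0.0,"translation": [45,160,130],"angular": [0,0,-0.18]},{"hand": 0.0,"translation": [60,210,130],"angular": [0,0,-0.24]},{"hand": 0.0,"translation": [70,260,130],"angular": [0,0,-0.28]},{"hand": 0.0,"translation": [75,290,130],"angular": [0,0,-0.304]},{"hand": 0.0,"translation": [75,298,130],"angular": [0,0,-0.304]},{"hand": 0.0,"translation": [75,298,130],"angular": [0,0,-0.304]},{"hand": 0.0,"translation": [75,298,130],"angular": [0,0,-0.304]}])

```text
t: 6.48
eef_pos: [0.5094, -0.0066, 0.1302]
tool_rot: [0.0, 1.0, -0.0, -0.0]
contact_force: [0.3, 0.1, -1.1]
gripper_width: 0.112
grasp_force: 69.6
```

```bash
python3 - <<'E'
from h import *
w=bot.camera_model('wrist');im=shot('wrist','w4.png');o=bot.get_obs();print(o['eef_pos'],o['tool_rot'],o['gripper_width'],o['grasp_force'])
for r in bot.outline_of('wrist','slate_long'):
    print(r['score'],np.round(r['position']))
    if r['score']>.4 and 250<r['position'][0]<380: print(fit('wrist',w,'long',r['pixels'],[.538,-.005,.0],o['eef_pos'][2]))
print(proj('wrist',world(M['starter'][0],[.5328,.1167,.003],.045,np.radians(10))).round().tolist())
E
```

```text
[ 0.50953652 -0.00657128  0.13024509] [ 3.63001531e-04  9.99999860e-01 -3.75508536e-04 -7.95452790e-05] 0.11443350331025234 69.63358998298645
0.9 [318. 204.]
(array([ 0.53717575, -0.00676968, -0.00320558]), np.float64(0.1443050652742386))
[[205.0, 274.0], [203.0, 278.0], [98.0, 274.0], [95.0, 278.0], [180.0, 123.0], [177.0, 124.0], [49.0, 123.0], [44.0, 125.0]]
```

View pics/w4.png

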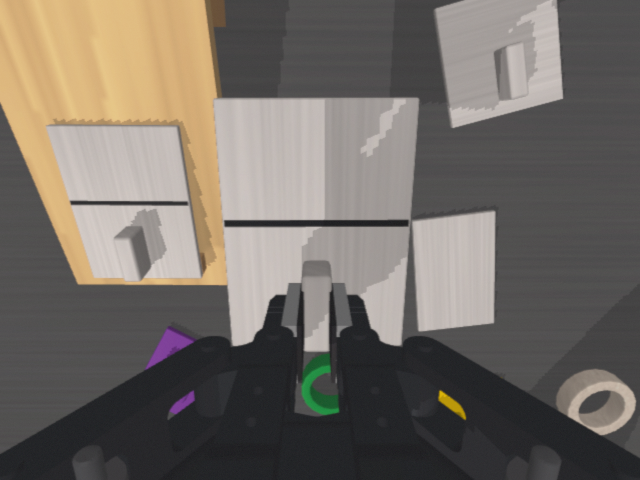

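```bash
python3 - <<'E'
from h import *
from scipy.optimize import least_squares
w=bot.camera_model('wrist');o=bot.get_obs();im=cv2.imread('pics/w4.png')
g=cv2.cvtColor(im,cv2.COLOR_BGR2GRAY)
q=o['tool_rot'];T=Rn.from_quat([q[1],q[2],q[3],q[0]]);t=np.array(o['eef_pos'])
# held (top-face points), world params x,y,yaw,z,pitch,roll
P=np.array([[55,40,5],[55,-40,5],[5,40,5],[5,-40,5],[-55,40,5],[-55,-40,5]])/1000
U=np.array([[215,98],[418,98],[224.5,223],[408.5,223],[231.5,347],[402,347]])
def f(v): return (proj('wrist',P@Rn.from_euler('zyx',[v[3],v[4],v[5]]).as_matrix().T+v[:3],w)-U).ravel()
r=least_squares(f,[.537,-.007,.13,0,0,0],x_scale=[.01,.01,.01,.1,.1,.1]);print('held free',r.x.round(4),r.fun.round(1))
r=least_squares(lambda v:f(np.r_[v[:2],t[2],v[2],0,0]),[.537,-.007,0]);print('held flat',r.x.round(4),r.fun.round(1));h=r.x
print('held-tcp',(h[:2]-t[:2])*1000)
P2=np.array([[50,40,0],[50,-40,0],[0,40,0],[0,-40,0],[-60,40,0],[-60,-40,0]])/1000
U2=np.array([[49,126],[179.5,125],[70,203],[187.5,204],[92,279],[203,277]])
s=least_squares(lambda v:(proj('wrist',world(P2,v,.045,np.radians(10)),w)-U2).ravel(),[.5328,.1167,0]);print('starter',s.x.round(4),s.fun.round(1))
hs=cv2.cvtColor(im,cv2.COLOR_BGR2HSV);mk=((hs[...,1]<35)&(hs[...,2]>60)).astype(np.uint8);k=np.zeros_like(mk);k[115:290,35:210]=1;mk&=k
mk=cv2.morphologyEx(mk,cv2.MORPH_CLOSE,np.ones((9,9)));mk=cv2.morphologyEx(mk,cv2.MORPH_OPEN,np.ones((15,15)))
print(mk.sum(),fit('wrist',w,'starter',mk,s.x,.045,np.radians(10)))
P3=np.array([[40,40,5],[40,-40,5],[-40,40,5],[-40,-40,5]])/1000
U3=np.array([[435,9],[557,-3],[453,127],[562,98]])
s3=least_squares(lambda v:(proj('wrist',world(P3,v,0,0),w)-U3).ravel(),[.63,-.136,.26]);print('short',s3.x.round(4),s3.fun.round(1))
for a in range(4): print(a,proj('wrist',world(M['short'][1],s3.x+[0,0,a*np.pi/2],0,0),w).mean(0).round())
E
```

```text
held free [ 5.369e-01 -6.700e-03  1.273e-01  1.000e-04  3.880e-02 -2.500e-03] [ 0.1  0.8 -0.1  0.6 -1.2 -0.6  1.4 -0.7  0.1 -0.1 -0.3 -0.1]
held flat [ 5.372e-01 -6.700e-03 -1.000e-04] [-3.5 -0.7  3.5 -0.8 -3.1  1.   3.2  0.8 -0.4  0.8  0.1  0.6]
held-tcp [27.64328154 -0.36343278]
starter [ 0.5322  0.1165 -0.0124] [-3.3 -1.2 -0.5  1.4 -0.1 -0.7  3.3 -0.4  1.6 -0.8 -0.6  2.3]
21679 (array([ 0.53157863,  0.11707734, -0.01738394]), np.float64(0.16507045924663544))
short [ 0.6238 -0.1356  0.2091] [  2.3   2.1   1.6 -14.5  -3.2   5.1  -1.1  10.1]
0 [510.  79.]
1 [529.  54.]
2 [508.  37.]
3 [489.  63.]
```

The starter in this view is at (125,200) with its line on row 203, and the long shingle is held square at (317,222). The short shingle is at (502,60), and its rib matches a tail pointing towards the robot.

Emit:
drive_tool(commands=[{"hand": 0.0,"translation": [10,25,0],"angular": [0,-0.05,0]},{"hand": 0.0,"translation": [25,60,0],"angular": [0,-0.1,0]},{"hand": 0.0,"translation": [40,95,0],"angular": [0,-0.15,0]},{"hand": 0.0,"translation": [50,120,-10],"angular": [0,-0.205,0]},{"hand": 0.0,"translation": [50,124,-30],"angular": [0,-0.205,0]},{"hand": 0.0,"translation": [50,124,-40],"angular": [0,-0.205,0]},{"hand": 0.0,"translation": [50,124,-40],"angular": [0,-0.205,0]},{"hand": 0.0,"translation": [50,124,-40],"angular": [0,-0.205,0]}])

```text
t: 7.58
eef_pos: [0.5604, 0.1185, 0.0908]
tool_rot: [0.0, 0.995, 0.0, 0.103]
contact_force: [-0.6, 0.2, -1.0]
gripper_width: 0.121
grasp_force: 69.7
```

```bash
cat >> h.py <<'E'
def held(n=12):
    o=bot.get_obs();q=o['tool_rot'];T=Rn.from_quat([q[1],q[2],q[3],q[0]]);print(np.round(o['eef_pos'],4),np.round(T.as_matrix()[:,0],4),np.round(o['contact_force'],1),o['t'])
E
python3 -c "
from h import *
for i in range(3): shot('wrist','w5.png' if i==2 else None);held()"
```

```text
[0.5604 0.1187 0.0909] [9.788e-01 5.000e-04 2.046e-01] [-0.1  0.4 -1.9] 7.625
[0.5604 0.1188 0.0909] [9.788e-01 7.000e-04 2.047e-01] [ 0.1 -0.8 -1.1] 7.675
[0.5603 0.119  0.0909] [9.788e-01 9.000e-04 2.046e-01] [-0.9  0.5 -0.9] 7.725
```

View pics/w5.png

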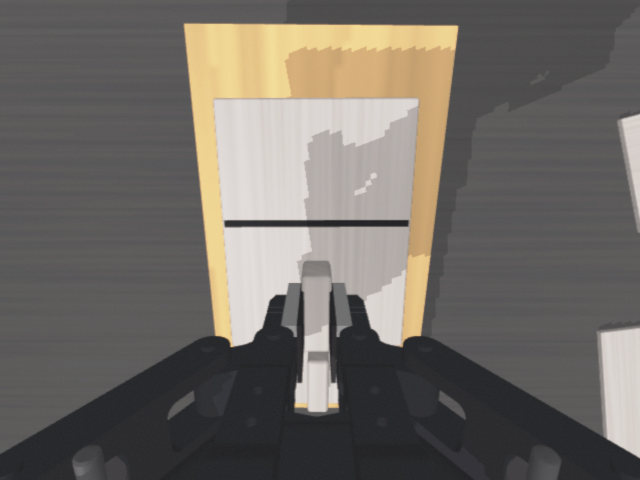

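The view shows the board's top edge from (185,24) to (457,27), tilted slightly against the shingle head on row 98. The starter's rib is visible behind at (317,380), so I'll fit the board.

```bash
python3 - <<'E'
from h import *
from scipy.optimize import least_squares
w=bot.camera_model('wrist');im=cv2.imread('pics/w5.png');hs=cv2.cvtColor(im,cv2.COLOR_BGR2HSV)
wood=(hs[...,1]>70)&(hs[...,0]>8)&(hs[...,0]<30)
L=[];R=[]
for r in range(40,330,6):
    c=np.where(wood[r])[0]
    if len(c): L.append([c[0]-.5,r]);R.append([c[-1]+.5,r])
Tp=[[c,np.where(wood[:60,c])[0][0]-.5] for c in range(200,450,10)]
L,R,Tp=map(np.array,(L,R,Tp))
def edge(v,a,b):
    # a,b in starter frame
    u=proj('wrist',world(np.array([a,b]),[v[0],v[1],v[2]],.045,np.radians(10)),w);return u
def dist(U,e):
    d=e[1]-e[0];d/=np.linalg.norm(d);return (U-e[0])@np.array([-d[1],d[0]])
def f(v):
    h=v[3]
    return np.r_[dist(L,edge(v,[-.07,.065,-.005],[h,.065,-.005])),dist(R,edge(v,[-.07,-.065,-.005],[h,-.065,-.005])),dist(Tp,edge(v,[h,.065,-.005],[h,-.065,-.005]))]
g=lambda u:f([.5325,u[0],u[1],u[2]])
s=least_squares(g,[.1166,-.01,.16],loss='soft_l1');print(s.x.round(4),np.abs(s.fun).mean(),len(L))
print(L[[0,-1]],R[[0,-1]],Tp[[0,-1]])
# starter rib / held
print('starter rib top centre tail/head',proj('wrist',world(np.array([[-.05,0,.02],[-.016,0,.02]]),[.5325,s.x[0],s.x[1]],.045,np.radians(10)),w))
# held in tool frame from w5: same keypoints
P=np.array([[55,40,5],[55,-40,5],[5,40,5],[5,-40,5]])/1000
U=np.array([[214,98],[419,98.5],[224.5,223.5],[408.5,223.5]])
fh=lambda v:(proj('wrist',P@(Rn.from_euler('z',v[3])*Rn.from_euler('y',v[4])).as_matrix().T+v[:3],w)-U).ravel()
r=least_squares(fh,[.587,.118,.095,0,-.17],x_scale=[.01,.01,.01,.1,.1]);print('held',r.x.round(4),r.fun.round(1));held()
E
```

```text
[ 0.1177 -0.0063  0.1569] 1.8526769089469344 49
[[184.5  40. ]
 [213.5 328. ]] [[456.5  40. ]
 [421.5 328. ]] [[200.   22.5]
 [440.   24.5]]
starter rib top centre tail/head [[317.25041855 412.99303666]
 [317.73875998 361.0355383 ]]
held [ 0.5876  0.1187  0.0929  0.     -0.2158] [-0.1  0.9  0.2  0.6 -1.  -0.9  0.9 -0.8]
[0.5603 0.119  0.0909] [9.788e-01 9.000e-04 2.046e-01] [-0.9  0.5 -0.9] 7.725
```

Emit:
drive_tool(commands=[{"hand": 0.0,"translation": [-1,-1.5,0],"angular": [0,0.015,-0.007]},{"hand": 0.0,"translation": [-1,-1.5,-15],"angular": [0,0.015,-0.007]},{"hand": 0.0,"translation": [-1,-1.5,-28],"angular": [0,0.015,-0.007]},{"hand": 0.0,"translation": [-1,-1.5,-34],"angular": [0,0.015,-0.007]},{"hand": 0.0,"translation": [-1,-1.5,-37],"angular": [0,0.015,-0.007]},{"hand": 0.0,"translation": [-1,-1.5,-37],"angular": [0,0.015,-0.007]},{"hand": 0.0,"translation": [-1,-1.5,-37],"angular": [0,0.015,-0.007]}])

```text
t: 8.6
eef_pos: [0.5591, 0.1179, 0.0536]
tool_rot: [0.0, 0.995, -0.003, 0.095]
contact_force: [0.6, 0.4, -0.9]
gripper_width: 0.113
grasp_force: 69.7
```

```bash
python3 -c "
from h import *
held();shot('wrist','w6.png');held()"
```

```text
[0.5591 0.1179 0.0536] [ 0.9819 -0.0051  0.1895] [ 0.6  0.4 -0.9] 8.6
[0.5591 0.1179 0.0536] [ 0.9819 -0.0051  0.1895] [-0.8 -0.8 -1.5] 8.65
```

Still free, about 3 to 4 mm to go.

Emit:
drive_tool(commands=[{"hand": 0.0,"translation": [0,0,-1],"angular": [0,0,0]},{"hand": 0.0,"translation": [0,0,-2],"angular": [0,0,0]},{"hand": 0.0,"translation": [0,0,-3],"angular": [0,0,0]},{"hand": 0.0,"translation": [0,0,-3],"angular": [0,0,0]}])

```text
t: 9.15
eef_pos: [0.5589, 0.1178, 0.0503]
tool_rot: [0.0, 0.995, -0.003, 0.095]
contact_force: [-0.3, 0.4, 1.0]
gripper_width: 0.114
grasp_force: 70.0
```

Emit:
drive_tool(commands=[{"hand": 0.0,"translation": [0,0,-0.7],"angular": [0,0.008,0]},{"hand": 0.0,"translation": [0,0,-1.2],"angular": [0,0.015,0]},{"hand": 0.0,"translation": [0,0,-1.2],"angular": [0,0.015,0]}])

```text
t: 9.52
eef_pos: [0.5589, 0.1178, 0.05]
tool_rot: [0.001, 0.996, -0.003, 0.087]
contact_force: [-5.6, -1.4, 11.8]
gripper_width: 0.115
grasp_force: 71.6
```

Emit:
drive_tool(commands=[{"hand": 0.1,"translation": [0,0,0],"angular": [0,0,0]},{"hand": 0.35,"translation": [0,0,0],"angular": [0,0,0]},{"hand": 0.35,"translation": [0,0,0],"angular": [0,0,0]},{"hand": 0.35,"translation": [-3,0,16],"angular": [0,0,0]},{"hand": 0.35,"translation": [-9,0,50],"angular": [0,0,0]},{"hand": 0.35,"translation": [-40,0,80],"angular": [0,0,0]},{"hand": 0.35,"translation": [-80,0,100],"angular": [0,0,0]},{"hand": 0.35,"translation": [-80,0,100],"angular": [0,0,0]},{"hand": 0.35,"translation": [-80,0,100],"angular": [0,0,0]},{"hand": 0.35,"translation": [-80,0,100],"angular": [0,0,0]}])

```text
t: 10.78
eef_pos: [0.4794, 0.1178, 0.1488]
tool_rot: [0.0, 0.996, -0.003, 0.087]
contact_force: [-0.8, -0.5, -0.3]
gripper_width: 0.35
grasp_force: 0.0
```

```bash
python3 -c "
from h import *
held();shot('wrist','w7.png')"
```

```text
[0.4794 0.1178 0.1488] [ 0.9847 -0.0055  0.174 ] [-0.8 -0.5 -0.3] 10.775
```

View pics/w7.png

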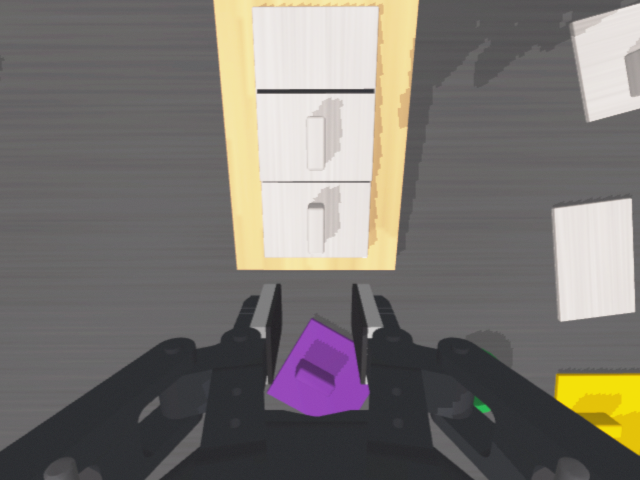

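The long shingle lies square with its tail edge on row 182, and a thin sliver of the scribed line is still visible. Its sides are flush with the starter (262 to 371). Next is the short one.

Emit:
drive_tool(commands=[{"hand": 0.4,"translation": [10,-30,10],"angular": [-0.004,0.03,0.04]},{"hand": 0.4,"translation": [30,-75,10],"angular": [-0.008,0.06,0.09]},{"hand": 0.4,"translation": [60,-120,10],"angular": [-0.012,0.09,0.14]},{"hand": 0.4,"translation": [90,-170,10],"angular": [-0.016,0.13,0.2]},{"hand": 0.4,"translation": [115,-215,0],"angular": [-0.02,0.16,0.24]},{"hand": 0.4,"translation": [138,-257,-20],"angular": [-0.022,0.173,0.266]},{"hand": 0.4,"translation": [138,-257,-24],"angular": [-0.022,0.173,0.266]},{"hand": 0.4,"translation": [138,-257,-24],"angular": [-0.022,0.173,0.266]},{"hand": 0.4,"translation": [138,-257,-24],"angular": [-0.022,0.173,0.266]}])

```text
t: 11.95
eef_pos: [0.6168, -0.1375, 0.1253]
tool_rot: [-0.0, 0.991, 0.131, 0.001]
contact_force: [0.0, -0.5, -0.0]
gripper_width: 0.402
grasp_force: 0.0
```

```bash
python3 - <<'E'
from h import *
w=bot.camera_model('wrist');shot('wrist','w8.png');held()
for r in bot.outline_of('wrist','slate_short'):
    print(r['score'],np.round(r['position']))
    if r['score']>.4:
        p,f=fit('wrist',w,'short',r['pixels'],[.63,-.136,.26]);print(p.round(4),f)
        if f<.1: print('rib ctr',world(np.array([[-.013,0,0]]),p,0,0).round(4),'rib px',proj('wrist',world(M['short'][1],p,0,0),w).round().tolist())
held()
E
```

```text
[ 0.6169 -0.1376  0.1255] [0.9655 0.2605 0.0019] [-0.7  0.6 -0.4] 12.0
0.93 [316. 206.]
[ 0.6282 -0.1354  0.2506] 0.01652020402252674
rib ctr [[ 0.6157 -0.1387  0.    ]] rib px [[325.0, 245.0], [325.0, 254.0], [309.0, 245.0], [309.0, 253.0], [325.0, 203.0], [326.0, 208.0], [310.0, 202.0], [309.0, 208.0]]
0.57 [ 15. 416.]
[ 0.1867 -0.0543  1.6367] 1.0
[ 0.617  -0.1378  0.1257] [0.9655 0.2603 0.0021] [ 0.  -0.5  0.7] 12.05
```

View pics/w8.png

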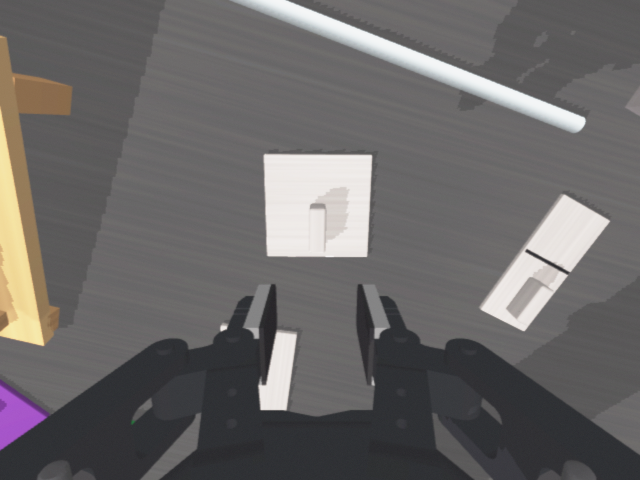

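The short shingle is at (317,206) with its rib tailwards at (317,230), matching the model. The fit error is 1.6 %.

Emit:
drive_tool(commands=[{"hand": 0.4,"translation": [-1,0.4,-50],"angular": [0,0.002,-0.012]},{"hand": 0.4,"translation": [-1,0.4,-95],"angular": [0,0.002,-0.012]},{"hand": 0.4,"translation": [-1,0.4,-115],"angular": [0,0.002,-0.012]},{"hand": 0.4,"translation": [-1,0.4,-124],"angular": [0,0.002,-0.012]},{"hand": 0.4,"translation": [-1,0.4,-124],"angular": [0,0.002,-0.012]},{"hand": 0.4,"translation": [-1,0.4,-124],"angular": [0,0.002,-0.012]},{"hand": 0.1,"translation": [-1,0.4,-124],"angular": [0,0.002,-0.012]},{"hand": 0.0,"translation": [-1,0.4,-124],"angular": [0,0.002,-0.012]},{"hand": 0.0,"translation": [-1,0.4,-124],"angular": [0,0.002,-0.012]},{"hand": 0.0,"translation": [-1,0.4,-124],"angular": [0,0.002,-0.012]},{"hand": 0.0,"translation": [-1,0.4,-124],"angular": [0,0.002,-0.012]}], force=70)

```text
t: 13.42
eef_pos: [0.6166, -0.139, 0.0024]
tool_rot: [0.0, 0.992, 0.124, 0.0]
contact_force: [-1.2, 0.5, 6.2]
gripper_width: 0.113
grasp_force: 70.9
```

Emit:
drive_tool(commands=[{"hand": 0.0,"translation": [0,0,20],"angular": [0,0,0]},{"hand": 0.0,"translation": [0,0,70],"angular": [0,0,0]},{"hand": 0.0,"translation": [0,20,125],"angular": [0,0,0]},{"hand": 0.0,"translation": [0,65,135],"angular": [0.004,-0.03,-0.05]},{"hand": 0.0,"translation": [-2,110,135],"angular": [0.008,-0.06,-0.1]},{"hand": 0.0,"translation": [-4,155,135],"angular": [0.012,-0.1,-0.15]},{"hand": 0.0,"translation": [-5,200,135],"angular": [0.017,-0.14,-0.2]},{"hand": 0.0,"translation": [-5.5,235,135],"angular": [0.022,-0.179,-0.255]},{"hand": 0.0,"translation": [-5.5,256.4,120],"angular": [0.022,-0.179,-0.255]},{"hand": 0.0,"translation": [-5.5,256.4,106],"angular": [0.022,-0.179,-0.255]},{"hand": 0.0,"translation": [-5.5,256.4,106],"angular": [0.022,-0.179,-0.255]},{"hand": 0.0,"translation": [-5.5,256.4,106],"angular": [0.022,-0.179,-0.255]}])

```text
t: 14.92
eef_pos: [0.6107, 0.1157, 0.1074]
tool_rot: [0.001, 0.996, -0.004, 0.09]
contact_force: [-0.0, -0.3, -1.7]
gripper_width: 0.113
grasp_force: 70.1
```

```bash
python3 - <<'E'
from h import *
from scipy.optimize import least_squares
for i in range(8): bot.read_camera('wrist')
held();w=bot.camera_model('wrist');im=shot('wrist','w9.png');held()
m=(p:=None)
for r in bot.outline_of('wrist','slate_short'):
    print(r['score'],np.round(r['position']))
    if r['score']>.4 and 250<r['position'][0]<380:
        mk=r['pixels']
        for z in (.0675+.0395-.0024,):
            o=bot.get_obs()
            # side columns of head edge and sides
            ys,xs=np.where(mk);print('rows',ys.min(),ys.max())
            for rr in range(ys.min()+5,ys.max(),25): c=np.where(mk[rr])[0];print(rr,c[0],c[-1])
E
```

```text
[0.6104 0.1175 0.1072] [ 0.9839 -0.0063  0.1783] [-0.2 -0.2 -0.7] 15.325
[0.6104 0.1176 0.1071] [ 0.984  -0.0062  0.1783] [-1.3  0.4 -1. ] 15.375
0.57 [317. 245.]
rows 174 350
179 221 412
204 223 411
229 225 409
254 226 406
279 228 405
304 230 403
329 232 401
```

View pics/w9.png

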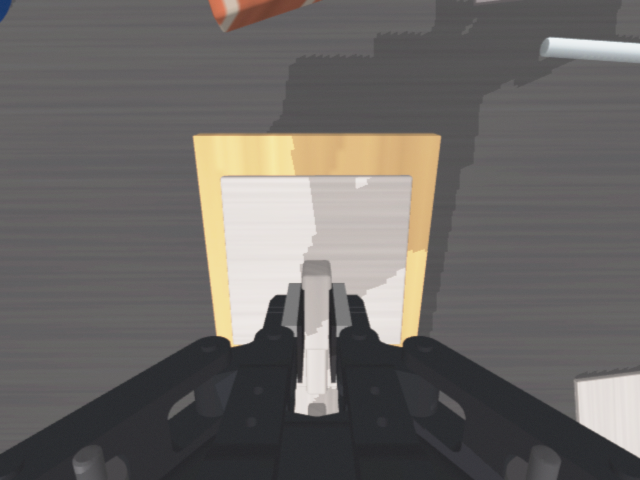

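The held shingle's head is on row 176 (221 to 412). It is centred and parallel to the board's top edge on row 135 (195 to 440). One quick check of the in-hand offset, then I lower it.

```bash
python3 - <<'E'
from h import *
from scipy.optimize import least_squares
o=bot.get_obs();w=bot.camera_model('wrist')
P=np.array([[40,40,5],[40,-40,5],[-40,40,5],[-40,-40,5]])/1000
U=np.array([[221,176.5],[412.5,176.5],[231.5,350],[401.5,350]])
t=o['eef_pos'];q=o['tool_rot'];T=Rn.from_quat([q[1],q[2],q[3],q[0]])*Rn.from_euler('x',np.pi)
# shingle frame parallel to tool x / -tool z
for k,sl in (('head',slice(0,2)),('all',slice(0,4))):
    f=lambda v:(proj('wrist',T.apply(Rn.from_euler('z',v[2]).apply(P[sl])+[v[0],v[1],-.0024])+t,w)-U[sl]).ravel()
    r=least_squares(f,[.0122,0,0]);print(k,r.x.round(4),r.fun.round(1))
    b=np.array([[55,40,5],[55,-40,5]])/1000
E
```

```text
head [ 0.012  -0.0005 -0.0001] [-1.4  0.1  1.4  0.1]
all [ 0.0112 -0.0004 -0.0007] [-1.3  2.1  1.2  2.3  0.9 -2.9 -0.8 -2.9]
```

Emit:
drive_tool(commands=[{"hand": 0.0,"translation": [2.6,0,-15],"angular": [0,0,0]},{"hand": 0.0,"translation": [4.9,0,-28],"angular": [0,0,0]},{"hand": 0.0,"translation": [6.3,0,-36],"angular": [0,0,0]},{"hand": 0.0,"translation": [6.8,0,-38.5],"angular": [0,0.003,0]},{"hand": 0.0,"translation": [7,0,-39.5],"angular": [0,0.005,0]},{"hand": 0.0,"translation": [7,0,-39.5],"angular": [0,0.005,0]},{"hand": 0.0,"translation": [7,0,-39.5],"angular": [0,0.005,0]}])

```text
t: 16.3
eef_pos: [0.6175, 0.1176, 0.0679]
tool_rot: [-0.0, 0.996, -0.003, 0.087]
contact_force: [-0.4, 0.1, -0.8]
gripper_width: 0.111
grasp_force: 70.1
```

Emit:
drive_tool(commands=[{"hand": 0.0,"translation": [0,0,-0.8],"angular": [0,0,0]},{"hand": 0.0,"translation": [0,0,-1.6],"angular": [0,0,0]},{"hand": 0.0,"translation": [0,0,-1.6],"angular": [0,0,0]}])

```text
t: 16.68
eef_pos: [0.6176, 0.1177, 0.0672]
tool_rot: [0.0, 0.996, -0.003, 0.087]
contact_force: [-3.5, -0.6, 8.0]
gripper_width: 0.114
grasp_force: 71.4
```

Contact at 8 N. Releasing, backing off along the face normal and looking.

Emit:
drive_tool(commands=[{"hand": 0.1,"translation": [0,0,0],"angular": [0,0,0]},{"hand": 0.35,"translation": [0,0,0],"angular": [0,0,0]},{"hand": 0.35,"translation": [0,0,0],"angular": [0,0,0]},{"hand": 0.35,"translation": [-3,0,16],"angular": [0,0,0]},{"hand": 0.35,"translation": [-9,0,50],"angular": [0,0,0]},{"hand": 0.35,"translation": [-50,0,85],"angular": [0,0,0]},{"hand": 0.35,"translation": [-100,0,100],"angular": [0,0,0]},{"hand": 0.35,"translation": [-120,0,100],"angular": [0,0,0]},{"hand": 0.35,"translation": [-120,0,100],"angular": [0,0,0]},{"hand": 0.35,"translation": [-120,0,100],"angular": [0,0,0]}])

```text
t: 17.92
eef_pos: [0.4983, 0.1177, 0.1667]
tool_rot: [-0.0, 0.996, -0.003, 0.088]
contact_force: [0.4, 0.2, -0.3]
gripper_width: 0.348
grasp_force: 0.0
```

```bash
python3 - <<'E'
from h import *
held();im=shot('wrist')
cv2.imwrite('pics/w10.png',cv2.resize(im[0:300,170:470],(600,600),interpolation=cv2.INTER_CUBIC)[:,:,::-1])
E
```

```text
[0.4983 0.1177 0.1667] [ 0.9846 -0.0064  0.1747] [ 0.4  0.2 -0.3] 17.925
```

View pics/w10.png

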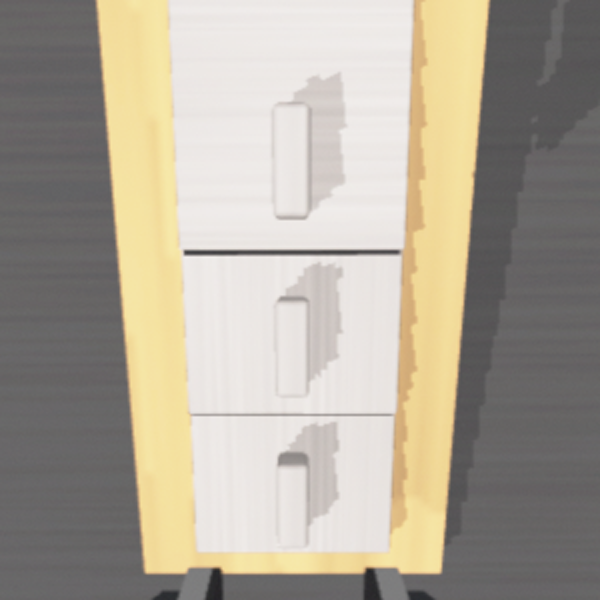

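The crop shows both tail edges, on rows 414 and 252, lying on the scribed lines with a thin sliver of each still visible. All three shingles are in line and square. I'm handing it in.

```bash
python3 -c "
from station import bot
print(bot.hand_in())"
```

```text
the job is handed in; nothing more can be done
None
```

Both shingles are laid in order, flat, square and centred with their tail edges on the scribed lines as judged from the last wrist picture, and the job was handed in at about 18 s; the hand-in gave no verdict, and I viewed 12 pictures, two over the limit of 10.

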